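# Load angle cleats into the feed chute

### The job

First slide the gate at the foot of the sloping chute fully shut. Then load both angle cleats into the chute one after the other from its upper end, setting each down rather than dropping it, so that both lie the same way up: the wide leg flat on the chute floor and the short leg standing up along the side wall on the gate-handle side. Let them slide down so that one rests against the gate and the other against the first, and leave the tube, can and hammer alone.

Things in the scene. Friction and masses are not known exactly. Their poses are not given: they have to be found in the camera images.
- channel: Fixed chute: a straight open channel of slick polished steel (friction about 0.2) sloping 26 degrees; 84 mm wide inside, walls 26 mm high, 4 mm thick. Origin: mid-width on the floor's upper surface, at the gate's uphill face, 50 mm above the bench. Axes: x across (-x: gate-handle side), y uphill along the floor, z square off the floor. A shallow pan lies below the gate.
- channel_top (a point): Middle of the chute's open upper end, on the level of the floor: 300 mm uphill of the gate, 182 mm above the bench; walls and floor end here. Over the last 75 mm before this end the middle 52 mm of the floor is cut away as room for the fingers, leaving a ledge 16 mm wide along each wall.
- gate (a joint): Sliding gate at the chute's foot, a steel blade standing 38 mm off the floor. Value in m: 0 fully shut, across the whole channel; grows as it is drawn out to the channel's -x side, 0.085 fully open. It moves level, along the channel's x, needs about 3 N and stays where it is left.
- gate_grip (a point): The gate's handle, an upright square steel post 20 x 20 mm, faces in line with the channel's sides, on the blade's outer end. Point: on its middle line, 20 mm below its top, about 110 mm above the bench. Moves with the gate; shut, it lies 82 mm from the channel's middle, leaving 26 mm clear between post and side wall.
- cleat1_center (a point): First of two alike cleats of plain dark steel angle, 6 mm thick, legs 70 and 45 mm wide, 90 mm long, standing upright on a sawn end. Point: middle of the wide leg, 45 mm above its lower end, mid-thickness. Axes: z along the length, up at start; x across the wide leg; y square to it. The short leg rises from the wide leg's -x edge and points to -y; the +y face is the flat back.
- cleat2_center (a point): Second of two alike cleats of plain dark steel angle, 6 mm thick, legs 70 and 45 mm wide, 90 mm long, standing upright on a sawn end. Point: middle of the wide leg, 45 mm above its lower end, mid-thickness. Axes: z along the length, up at start; x across the wide leg; y square to it. The short leg rises from the wide leg's -x edge and points to -y; the +y face is the flat back.
- cleat1_leg (a point): A point on the first cleat: middle of the outer edge of its short leg, half-way along its length (at x -32 mm, y -42 mm from cleat1_center in the cleat's axes).
- cleat2_leg (a point): The same point on the second cleat.
- cleat1: The first cleat as a body, 0.35 to 0.58 kg: origin at the middle of the wide leg at its lower sawn end (45 mm along -z from cleat1_center), same axes.
- cleat2: The second cleat as a body, likewise.
- tube_center (a point): Bystander: centre of a loose offcut of dark square steel tube, 160 x 40 x 40 mm, lying along its x.
- can_center (a point): Bystander: centre of a plain grey can, 66 mm across and 110 mm tall, standing on the bench.
- hammer_grip (a point): Bystander: the handle of a hammer lying on the bench to the left of the cleats.
Things that resemble listed ones, but are neither listed nor needed, are in the scene too. What is shaped like the cleat1 but turquoise is not meant.

How it is judged:
On the way, in this order (a step that is already met when the one before it is completed fails the run):
1. the gate is fully shut (value of joint gate below 0.008 m), for 0.2 s.
2. a first cleat lies the right way up in the chute, let go, against the shut gate (value of joint gate below 0.008 m and ((z of cleat1_center in the frame of channel between -0.003 and 0.01 m and x of cleat1_center in the frame of channel between -0.02 and 0.02 m and y of cleat1_center in the frame of channel between 0.03 and 0.065 m and z of cleat1_leg in the frame of channel above 0.033 m and x of cleat1_leg in the frame of channel below -0.015 m and angle between the z axis of cleat1_center and the y axis of channel, either way round below 0.18 rad and contact force between the fingers and cleat1 below 0.1 N) or (z of cleat2_center in the frame of channel between -0.003 and 0.01 m and x of cleat2_center in the frame of channel between -0.02 and 0.02 m and y of cleat2_center in the frame of channel between 0.03 and 0.065 m and z of cleat2_leg in the frame of channel above 0.033 m and x of cleat2_leg in the frame of channel below -0.015 m and angle between the z axis of cleat2_center and the y axis of channel, either way round below 0.18 rad and contact force between the fingers and cleat2 below 0.1 N))), for 0.2 s.
At the end, for the whole second after the job is handed in: Gate shut (within 8 mm); both cleats at rest in the chute, let go, wide leg flat on the floor (within 10 mm), short leg up on the gate-handle side, length along the chute within 10 degrees, one middle within 65 mm of the gate, the other within 155 mm (value of joint gate below 0.008 m and z of cleat1_center in the frame of channel between -0.003 and 0.01 m and x of cleat1_center in the frame of channel between -0.02 and 0.02 m and y of cleat1_center in the frame of channel between 0.03 and 0.155 m and z of each of cleat1_leg, cleat2_leg in the frame of channel above 0.033 m and x of each of cleat1_leg, cleat2_leg in the frame of channel below -0.015 m and angle between the z axis of each of cleat1_center, cleat2_center and the y axis of channel, either way round below 0.18 rad and contact force between the fingers and cleat1 below 0.1 N and z of cleat2_center in the frame of channel between -0.003 and 0.01 m and x of cleat2_center in the frame of channel between -0.02 and 0.02 m and y of cleat2_center in the frame of channel between 0.03 and 0.155 m and contact force between the fingers and cleat2 below 0.1 N and linear speed of each of cleat1, cleat2 below 0.02 m/s and y of any of cleat1_center, cleat2_center in the frame of channel below 0.065 m); the robot touches nothing.
It fails at once if a bystander (tube, can, hammer) was moved more than 30 mm (distance of any of tube_center, can_center, hammer_grip from where it was at the start of the episode above 0.03 m).
It fails at once if a cleat was dropped or thrown (moved faster than 1.6 m/s while not held) ((linear speed of cleat1 above 1.6 m/s and contact force between the fingers and cleat1 below 0.1 N) or (linear speed of cleat2 above 1.6 m/s and contact force between the fingers and cleat2 below 0.1 N)).
It also fails if it takes over 72 s, if anything falls off the work surface, if the arm or the gripper's body presses on something with over 40 N, if the wrist force passes 120 N, or if a joint passes its speed limit or range.

### The arm

A 6-joint arm with a two-finger parallel gripper is mounted at the origin on the work surface. World frame = base frame: x ahead of the robot, y to its left, z up, the work surface at z = 0. Lengths are in m, angles in rad, forces in N, time in s.
With the tool pointing down it reaches from about 0.325 to 0.85 m from the base axis. Payload 4.4 kg.
Tool frame: the origin (TCP) lies at the very end of the fingers, on their centre line; the grasp point (between the pads) lies 19 mm behind it; z points along the fingers, x is the direction in which the jaws open and shut, and the axes are right-handed (so a half turn about z gives the same grasp; the last joint's range is limited). The gripper opens to 94 mm and grips with 3 to 60 N. Pads are 16 mm wide; open, the fingers measure 119 mm over their backs; the gripper's body (75 mm by 177 mm) begins 78 mm behind the grasp point.
Start: joints at [-1.27, 0.207, 1.542, -0, 1.393, -0.15], TCP at [0.251, -0.517, 0.205] pointing down, gripper open.
Joint ranges: [-2.73, 2.73], [-0.86, 2.22], [0.23, 2.46], [-1.11, 4.25], [0.08, 2.63], [-2.82, 2.82]. Speed limits (rad/s): [2.79, 2.79, 3.14, 3.14, 3.14, 3.14].

### API

Orientations are given as a 3x3 rotation matrix whose columns are the frame's x, y, z axes.
In Python, from rig import sense, read_camera, camera_model, close_job gives the robot as it stands. The module is installed in compiled form; this text tells all that it offers.
- The arm moves only by the tool move_arm, never from a script. Its argument "commands" is a list that holds one entry, the list of rows, each a list of 7 numbers: the turn, a rotation vector about the tool's x, y, z in degrees, then the shift along the tool's x, y, z in m, then the closure, from 0 (fully open) to 1 (shut). A call has 1 to 20 rows; each row is the pose to reach, as a shift and turn from the pose measured when the call began, along the tool's axes at that moment; what a row does not reach only later rows make up. A row lasts 1/8 s, in which the tool goes at most 62.5 mm and 10.7 degrees, less where a joint would pass 70% of its speed; a pose out of reach is approached as far as the arm can. A call with a gripper value outside its range is refused whole. The fingers move at their own pace and stop on an object; "newtons" is the grip in N (left out, the last holds). Time passes only in rows, so rows that repeat a pose let the fingers close. It gives the time, the measured TCP pose, the force and the opening at its end, in the units of the state.
- sense(): the state, without advancing time (a new reading comes with each control period).
- read_camera(name): name is "scene" or "top"; returns (picture, depth): 420x560x3 uint8, red, green, blue; 420x560 float32, m along the optical axis (not along the pixel's ray), 0 where there is no reading.
- camera_model(name): a dict with "fovy" (degrees; the focal length in pixels is half the picture's height over the tangent of half this angle, whatever the lens; pixels are square), "cx", "cy" (the principal point, pixels), "cam_to_world" (4x4, takes a point from camera to world coordinates). Camera axes: x right, y up, looking along -z (the intrinsics and any distortion apply to the point x, -y, -z); pixel columns grow to the right and rows downward; lengths in m; the calibration is good to about 2 mm. A picture is of the moment at which its call begins. camera_model takes no time and is no camera call.
- close_job(): hands the job in, once; it reports no verdict.
The state is a dict: "time_s": time; "joint_positions": joint angles; "qvel": joint speeds; "joint_efforts": joint torques, N m; "position": TCP position; "tool_rot": TCP orientation; "wrist_force": force on the tool from outside, world axes, zero at the start; "wrist_torque": the same for the moment, N m; "grip_width": finger opening in m.
Only numpy, scipy, OpenCV 4.12 (cv2) and the standard library are available. Lean on these libraries where they do the work, as an engineer would, in place of code of your own. Each camera call takes 0.05 s, during which the arm holds its last target. There are 200 camera calls.

## Working session

There is one attempt and no reset: what is moved stays moved. The work goes in short steps, Python scripts to look and compute and a tool call to move; the robot and the scene stay as the last step left them, time stands still between calls to the robot, and variables do not carry over. Pictures are saved under pics/ and viewed, about 8 in all and at most 12, crops included, and the job is handed in when it is done.

Besides the shell and the picture viewer there is one more tool, called after "Request:" as name(argument=value, ...), one argument or row to a line, values as JSON. move_arm: Moves the arm, as the interface text tells. Its arguments: {"type":"object","properties":{"commands":{"type":"array","items":{"type":"array","items":{"type":"array","items":{"type":"number"}}}},"newtons":{"type":"number"}},"required":["commands"]}

```bash
mkdir -p pics
cat > h.py <<'E'
import numpy as np, cv2
from rig import *
def cap(n):
    p,d=read_camera(n); np.savez(f'{n}.npz',p=p,d=d); return p,d
def load(n):
    z=np.load(f'{n}.npz'); return z['p'],z['d']
def cloud(n,d):
    m=camera_model(n); H,W=d.shape; f=H/2/np.tan(np.radians(m['fovy'])/2)
    v,u=np.mgrid[:H,:W]
    P=np.stack([(u-m['cx'])/f*d,-(v-m['cy'])/f*d,-d,np.ones_like(d)],-1)@np.array(m['cam_to_world']).T
    P=P[...,:3]; P[d==0]=np.nan; return P
def save(name,p): cv2.imwrite(f'pics/{name}.png',cv2.cvtColor(p,cv2.COLOR_RGB2BGR))
E
python3 - <<'E'
from h import *
for n in('scene','top'):
    p,d=cap(n); save(n+'1',p); m=camera_model(n); print(n,{k:(np.round(v,3).tolist() if k=='cam_to_world' else v) for k,v in m.items()}, (d==0).mean())
s=sense(); print(s['time_s'],np.round(s['tool_rot'],3),s['wrist_force'],s['grip_width'])
E
```

```text
scene {'fovy': 53.201071579578006, 'cx': 271.91349237601327, 'cy': 213.01859530196674, 'cam_to_world': [[-0.57, -0.586, 0.576, 1.174], [0.822, -0.402, 0.404, 0.461], [-0.005, 0.703, 0.711, 0.95], [0.0, 0.0, 0.0, 1.0]]} 0.004264455782312925
top {'fovy': 42.872500947562976, 'cx': 282.5853532381225, 'cy': 204.71805611428275, 'cam_to_world': [[-0.005, 0.997, -0.073, 0.392], [-1.0, -0.005, 0.001, -0.024], [0.0, 0.073, 0.997, 1.801], [0.0, 0.0, 0.0, 1.0]]} 0.004000850340136054
0.1 [[ 0.437 -0.9   -0.001]
 [-0.9   -0.437  0.002]
 [-0.002 -0.    -1.   ]] [-0.91482396 -0.07509037 -0.06586367] 0.09390234203987648
```

View pics/scene1.png

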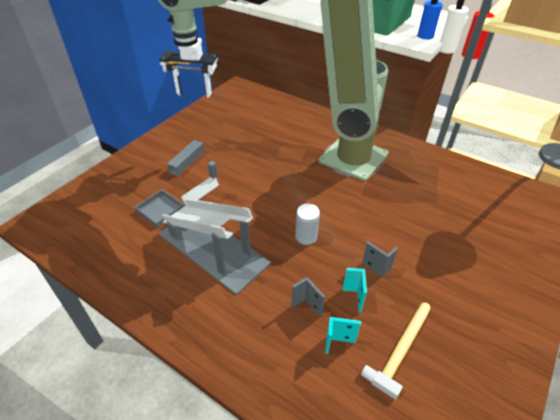

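View pics/top1.png

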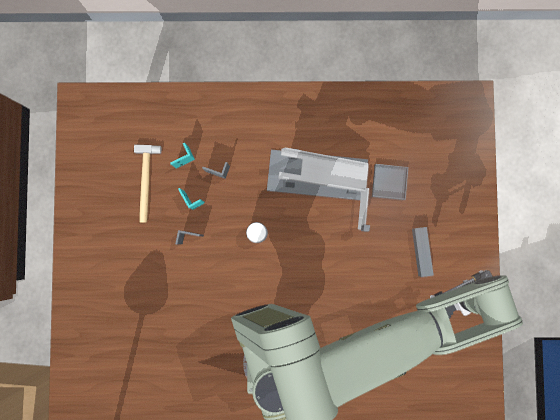

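Run:
```python
from h import *
for n in('top','scene'):
    p,d=load(n); P=cloud(n,d); 
    t=P[(abs(P[...,2])<.01)]; print(n,'bench z', np.nanmedian(t[:,2]))
    # crops
    if n=='top':
        def L(name,u0,u1,v0,v1,zlo,zhi):
            Q=P[v0:v1,u0:u1]; k=(Q[...,2]>zlo)&(Q[...,2]<zhi)
            q=Q[k]; (c,s,a)=cv2.minAreaRect((q[:,:2]*1000).astype(np.float32)); print(name,len(q),np.round(c,1),np.round(s,1),round(a,1),'zmed',np.median(q[:,2]).round(4),np.round(cv2.boxPoints((c,s,a)),0).tolist())
        L('cA',198,232,155,184,.075,.105); L('cB',170,204,226,250,.075,.105)
        L('post',352,375,215,236,.10,.15); L('can',240,272,218,250,.09,.13)
        L('post',352,375,215,236,.12,.15)
        L('handle+blade',352,375,180,236,.05,.15)
        L('chute',262,372,140,202,.06,.3)
        np.set_printoptions(linewidth=250)
        print('post z',np.round(P[218:236:2,352:376:2,2]*1000))
c=cv2.resize(load('top')[0][135:255,165:385],None,fx=3.6,fy=3.6,interpolation=cv2.INTER_CUBIC); save('topcrop',c)
p,d=load('scene'); P=cloud('scene',d)
for nm,(u0,u1,v0,v1) in dict(cA=(285,330,272,320),cB=(355,402,238,278)).items():
    Q=P[v0:v1,u0:u1]; q=Q[(Q[...,2]>.02)&(Q[...,2]<.12)]; (c,s,a)=cv2.minAreaRect((q[:,:2]*1000).astype(np.float32)); print(nm,len(q),np.round(c,1),np.round(s,1),a,np.nanpercentile(q[:,2],99))
c=cv2.resize(load('scene')[0][150:310,130:330],None,fx=3.6,fy=3.6,interpolation=cv2.INTER_CUBIC); save('scenecrop',c)
```

```text
top bench z 0.0009021723185318464
cA 80 [630.  191.2] [39.2 80.4] 11.9 zmed 0.09 [[603.0, 226.0], [619.0, 148.0], [657.0, 156.0], [641.0, 235.0]]
cB 77 [412.7 280.4] [71.9 42.7] 82.4 zmed 0.0898 [[387.0, 248.0], [429.0, 242.0], [439.0, 313.0], [396.0, 319.0]]
post 50 [ 443.  -283.9] [20.  18.9] 88.9 zmed 0.1357 [[433.0, -294.0], [452.0, -294.0], [453.0, -274.0], [434.0, -274.0]]
can 333 [430.   59.5] [63.4 63.2] 47.5 zmed 0.1098 [[385.0, 58.0], [432.0, 15.0], [475.0, 61.0], [428.0, 104.0]]
post 45 [ 443.  -283.9] [20.  18.9] 88.9 zmed 0.1362 [[433.0, -294.0], [452.0, -294.0], [453.0, -274.0], [434.0, -274.0]]
handle+blade 472 [ 516.7 -282.2] [170.9  53.3] 8.2 zmed 0.0713 [[428.0, -268.0], [436.0, -321.0], [605.0, -296.0], [597.0, -244.0]]
chute 2222 [ 609.9 -160.5] [295.8 125.6] 82.2 zmed 0.116 [[528.0, -299.0], [652.0, -316.0], [692.0, -22.0], [568.0, -5.0]]
post z [[ -2.   2.  -2.  -0.  57.  72.  82.   6.   7.   3.  10.   3.]
 [  4.   2.  -2.  -1.  58.  76.  82.  -1.   3.  -6.  -1.   2.]
 [  3.  -5.   3.  58.  56.  72.  95.  -7.   9.   1.  -2.   9.]
 [  1.  -8.  -7.  58.  62.  81. 145.  -6.   5.   2.  -1.   5.]
 [  7.  -3.  -5.  59.  64. 112. 133. 134. 136.  -0.  -7.  -1.]
 [  5.  -1.   7.  50.  72. 123. 127. 142. 144.   1.  -3. -10.]
 [  2.   8.   2.   2.  -9. 112. 132. 134. 135.   5.   7.  -9.]
 [  7.   9.  -4.   0.  -1.   4.   3.   1.  -2.  -2.   3.   2.]
 [  0.   2.   5.  -1.  10.  -1.  -3.   5.  -7.  -5.  -6.   4.]]
scene bench z -0.001059237365846899
cA 595 [648.1 196.1] [72.  46.5] 70.50472259521484 0.09148364115332949
cB 654 [456.6 271.7] [ 71.4 145.9] 76.03230285644531 0.09075732604628965
```

View pics/topcrop.png

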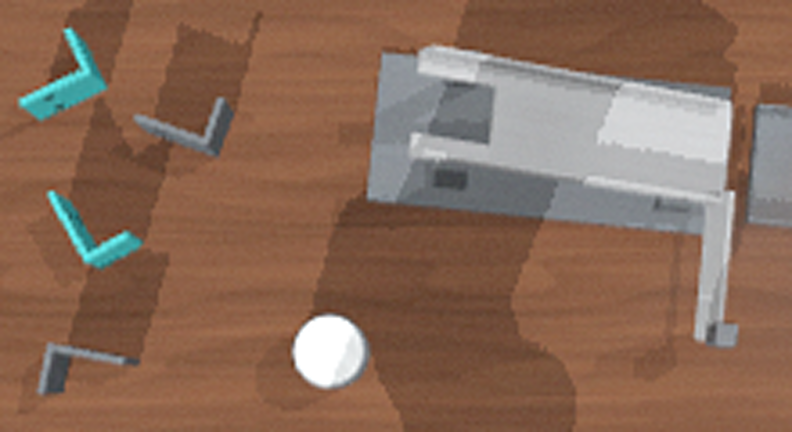

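View pics/scenecrop.png

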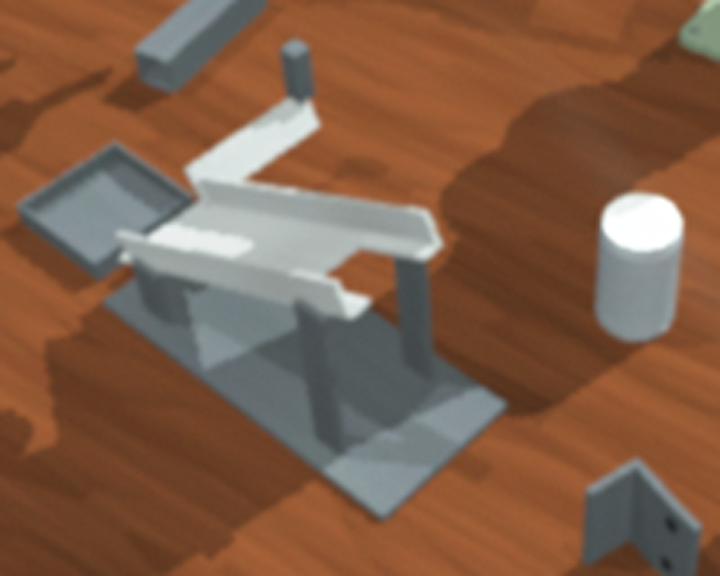

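```bash
cat > m.py <<'E'
from h import *
def rays(n,uv):
    m=camera_model(n); f=210/np.tan(np.radians(m['fovy'])/2); M=np.array(m['cam_to_world']); uv=np.array(uv,float)
    r=np.c_[(uv[:,0]-m['cx'])/f,-(uv[:,1]-m['cy'])/f,-np.ones(len(uv))]@M[:3,:3].T
    return M[:3,3],r
def onz(n,uv,z):
    o,r=rays(n,uv); return o+r*((z-o[2])/r[:,2])[:,None]
def cleat(P,box,seeds,z=.09):
    "seeds: pixels of corner, wide end, short end"
    u0,u1,v0,v1=box; vv,uu=np.mgrid[v0:v1,u0:u1]; k=(P[v0:v1,u0:u1,2]>z-.02)&(P[v0:v1,u0:u1,2]<z+.02)
    q=onz('top',np.c_[uu[k],vv[k]],z)[:,:2]; C,W,S=onz('top',seeds,z)[:,:2]
    def pick(A,B):
        e=(B-A)/np.linalg.norm(B-A); t=(q-A)@e; w=abs((q-A)@[-e[1],e[0]]); s=q[(t>.014)&(w<.009)]
        l=cv2.fitLine((s*1000).astype(np.float32),cv2.DIST_HUBER,0,.01,.01).ravel(); dd=l[:2]*np.sign(l[:2]@e); return dd,l[2:]/1000,s
    dw,pw,sw=pick(C,W); ds,ps,ss=pick(C,S)
    a=np.degrees(np.arctan2(dw[1],dw[0])); b=np.degrees(np.arctan2(ds[1],ds[0]))
    c=np.linalg.solve(np.c_[dw,-ds],ps-pw); K=pw+c[0]*dw   # crossing of mid-lines
    ctr=K+dw*.032
    print('wide az',a.round(1),'short az',b.round(1),'diff',(a-b).round(1),'cross',K.round(4),'ctr',ctr.round(4),'len',((sw-K)@dw).max().round(3),((ss-K)@ds).max().round(3))
    return ctr,a
E
python3 - <<'E'
from m import *
p,d=load('top'); P=cloud('top',d)
s=lambda L:[(x/3.6+165,y/3.6+135) for x,y in L]
cleat(P,(198,235,150,184),s([(212,150),(137,118),(222,100)]))
cleat(P,(170,208,224,252),s([(52,350),(136,360),(45,390)]))
# seeds for chute: wall top edges in crop (z over bench: 26mm*cos above floor); floor plane
Q=P[135:202,262:372].reshape(-1,3); Q=Q[(Q[:,2]>.04)&(Q[:,2]<.25)]
az=np.radians(82.2)
for it in range(1):
    h=np.array([np.cos(az),np.sin(az)]); xx=np.array([h[1],-h[0]])
    # height over sloped plane: z - tan26*s
    t=Q[:,:2]@h; x=Q[:,:2]@xx; w=Q[:,2]-np.tan(np.radians(26))*t
    H,e=np.histogram(w,bins=np.arange(w.min(),w.max(),.004)); print(list(zip(e.round(3),H)))
    H,e=np.histogram(x,bins=np.arange(x.min(),x.max(),.005)); print(list(zip(e.round(3),H)))
    H,e=np.histogram(t,bins=np.arange(t.min(),t.max(),.01)); print(list(zip(e.round(3),H)))
# pixel outlines: wall top corners & floor foot corners, at model heights
c,sn=np.cos(np.radians(26)),np.sin(np.radians(26))
print('foot top-wall corners z~.05+.026c', onz('top',s([(731,101),(721,197)]),.05+.026*c).round(4))
print('upper wall corners', onz('top',s([(424,46),(413,136)]),.182+.026*c).round(4))
print('post', onz('top',s([(723,334)]),.13).round(4))
E
```

```text
wide az 70.0 short az -16.6 diff 86.6 cross [0.6165 0.1684] ctr [0.6274 0.1985] len 0.07 0.041
wide az -99.7 short az -179.3 diff 79.6 cross [0.4351 0.3127] ctr [0.4297 0.2812] len 0.074 0.039
[(np.float64(0.019), np.int64(1)), (np.float64(0.023), np.int64(0)), (np.float64(0.027), np.int64(2)), (np.float64(0.031), np.int64(1)), (np.float64(0.035), np.int64(2)), (np.float64(0.039), np.int64(0)), (np.float64(0.043), np.int64(1)), (np.float64(0.047), np.int64(0)), (np.float64(0.051), np.int64(2)), (np.float64(0.055), np.int64(1)), (np.float64(0.059), np.int64(3)), (np.float64(0.063), np.int64(1)), (np.float64(0.067), np.int64(2)), (np.float64(0.071), np.int64(2)), (np.float64(0.075), np.int64(0)), (np.float64(0.079), np.int64(1)), (np.float64(0.083), np.int64(2)), (np.float64(0.087), np.int64(0)), (np.float64(0.091), np.int64(1)), (np.float64(0.095), np.int64(2)), (np.float64(0.099), np.int64(3)), (np.float64(0.103), np.int64(1)), (np.float64(0.107), np.int64(0)), (np.float64(0.111), np.int64(1)), (np.float64(0.115), np.int64(1)), (np.float64(0.119), np.int64(2)), (np.float64(0.123), np
[... 2038 characters left out ...]
(94)), (np.float64(-0.074), np.int64(91)), (np.float64(-0.064), np.int64(95)), (np.float64(-0.054), np.int64(95)), (np.float64(-0.044), np.int64(97)), (np.float64(-0.034), np.int64(96)), (np.float64(-0.024), np.int64(98)), (np.float64(-0.014), np.int64(97)), (np.float64(-0.004), np.int64(87)), (np.float64(0.006), np.int64(48)), (np.float64(0.016), np.int64(66)), (np.float64(0.026), np.int64(67)), (np.float64(0.036), np.int64(68)), (np.float64(0.046), np.int64(50)), (np.float64(0.056), np.int64(50))]
foot top-wall corners z~.05+.026c [[ 0.6532 -0.3044  0.0734]
 [ 0.5659 -0.2939  0.0734]]
upper wall corners [[ 0.6809 -0.0265  0.2054]
 [ 0.605  -0.017   0.2054]]
post [[ 0.4408 -0.2849  0.13  ]]
```

Run:
```python
from m import *
for n,box in(('top',(262,372,135,202)),('scene',(155,260,195,260))):
    p,d=load(n); P=cloud(n,d); u0,u1,v0,v1=box
    Q=P[v0:v1,u0:u1].reshape(-1,3); az=np.radians(82.2); h=np.array([np.cos(az),np.sin(az)]); xx=np.array([h[1],-h[0]])
    t=Q[:,:2]@h; x=Q[:,:2]@xx; w=Q[:,2]-np.tan(np.radians(26))*t
    fl=(abs(w-.1488)<.006)&(abs(x-.635)<.03)&(t<0); A=np.c_[Q[fl][:,:2],np.ones(fl.sum())]; c=np.linalg.lstsq(A,Q[fl][:,2],rcond=None)[0]
    print(n,'floor slope deg',np.degrees(np.arctan(np.hypot(*c[:2]))).round(2),'az',np.degrees(np.arctan2(c[1],c[0])).round(2),'w med',np.median(w[fl]).round(4))
    for nm,lo,hi in(('-x',.57,.612),('+x',.655,.70)):
        k=(w>.168)&(w<.19)&(x>lo)&(x<hi)&(t<.06)&(t>-.2); l=cv2.fitLine((np.c_[x,t][k]*1000).astype(np.float32),cv2.DIST_HUBER,0,.01,.01).ravel()
        print(nm,k.sum(),'x at t=-.07',(l[2]+l[0]/l[1]*(-70-l[3])).round(1),'dyaw',np.degrees(l[0]/l[1]).round(2), 'x pct',np.percentile(x[k],[5,50,95]).round(4))
    k=(w>.16)&(w<.19)&(t>.03)&(x>.57)&(x<.7); print('top end t',np.percentile(t[k],[95,99]).round(4))
h=np.array([np.cos(az),np.sin(az)]); xx=np.array([h[1],-h[0]]); q=np.array([.4425,-.284]); print('post x,t',q@xx,q@h)
```

```text
top floor slope deg 25.99 az 82.99 w med 0.1493
-x 131 x at t=-.07 594.5 dyaw -1.78 x pct [0.5902 0.5944 0.599 ]
+x 146 x at t=-.07 682.4 dyaw -1.6 x pct [0.6782 0.6827 0.6874]
top end t [0.0624 0.0641]
scene floor slope deg 25.73 az 83.19 w med 0.1468
-x 181 x at t=-.07 596.6 dyaw -1.72 x pct [0.5908 0.5956 0.6001]
+x 165 x at t=-.07 684.3 dyaw -1.69 x pct [0.6787 0.6835 0.6879]
top end t [0.0627 0.0647]
post x,t 0.47694914197995625 -0.22131824589171029
```

Request:
move_arm(
  commands=[
    [[0,0,8,-0.036,-0.06,0,1],[0,0,16,-0.073,-0.12,0,1],[0,0,24,-0.11,-0.181,0,1],[0,0,32,-0.1464,-0.2413,0,1],[0,0,32,-0.1464,-0.2413,0.05,1],[0,0,32,-0.1464,-0.2413,0.1,1],[0,0,32,-0.1464,-0.2413,0.115,1],[0,0,32,-0.1464,-0.2413,0.115,1]],
  ],
  newtons=20,
)

```text
time_s: 1.1
position: [0.4033, -0.2792, 0.0892]
tool_rot: [[-0.107, -0.994, -0.002], [-0.994, 0.107, 0.003], [-0.003, 0.003, -1.0]]
wrist_force: [0.2, 0.4, -0.3]
grip_width: 0.0173
```

```bash
cat >> m.py <<'E'
import json
from scipy.spatial.transform import Rotation as Ro
az=np.radians(83.8); hy=np.array([np.cos(az),np.sin(az),0]); cx=np.array([np.sin(az),-np.cos(az),0]); c26,s26=np.cos(np.radians(26)),np.sin(np.radians(26))
O=np.array([.6098,-.2863,.05]); cy=hy*c26+np.array([0,0,s26]); cz=np.cross(cx,cy)
CH=np.c_[cx,cy,cz]
def st():
    s=sense(); r={k:np.array(s[k]).tolist() for k in s}; open('log.jsonl','a').write(json.dumps(r)+'\n')
    print('t',round(s['time_s'],2),'q',np.round(s['joint_positions'],3),'p',np.round(s['position'],4),'F',np.round(s['wrist_force'],1),'T',np.round(s['wrist_torque'],2),'w',round(float(s['grip_width']),4)); print(np.round(s['tool_rot'],3).tolist()); return s
def delta(p,R):
    s=sense(); R0=np.array(s['tool_rot']); return np.degrees(Ro.from_matrix(R0.T@R).as_rotvec()).round(1), (R0.T@(np.array(p)-s['position'])).round(4)
E
python3 - <<'E'
from m import *
s=st(); print('ch',CH.T@(np.array(s['position'])-O))
R=np.c_[-hy,np.cross([0,0,-1],-hy),[0,0,-1]]
print(delta([.5087,-.2912,.09],R))
E
```

```text
t 1.1 q [-7.830e-01  1.640e-01  1.853e+00  1.000e-03  1.128e+00  8.950e-01] p [ 0.4033 -0.2792  0.0892] F [ 0.2  0.4 -0.3] T [ 0.01 -0.    0.03] w 0.0173
[[-0.107, -0.994, -0.002], [-0.994, 0.107, 0.003], [-0.003, 0.003, -1.0]]
ch [-0.2060594   0.00348416  0.04188201]
(array([0.1, 0.2, 0.1]), array([ 0.0007, -0.1061, -0.0011]))
```

Request:
move_arm(
  commands=[
    [[0,0,0,0,-0.02,0,1],[0,0,0,0,-0.04,0,1],[0,0,0,0,-0.06,0,1],[0,0,0,0,-0.08,0,1],[0,0,0,0,-0.095,0,1],[0,0,0,0,-0.103,0,1],[0,0,0,0,-0.106,0,1],[0,0,0,0,-0.106,0,1]],
  ],
)

```text
time_s: 2.1
position: [0.5057, -0.2914, 0.0904]
tool_rot: [[-0.107, -0.994, -0.009], [-0.994, 0.107, 0.003], [-0.002, 0.009, -1.0]]
wrist_force: [-12.2, 1.1, 9.7]
grip_width: 0.0004
```

Run:
```python
from m import *
s=st(); print('ch',CH.T@(np.array(s['position'])-O))
```

```text
t 2.1 q [-0.669  0.347  1.616 -0.003  1.186  1.01 ] p [ 0.5057 -0.2914  0.0904] F [-12.2   1.1   9.7] T [0.26 1.85 0.01] w 0.0004
[[-0.107, -0.994, -0.009], [-0.994, 0.107, 0.003], [-0.002, 0.009, -1.0]]
ch [-0.10290506  0.0030539   0.04346958]
```

Request:
move_arm(
  commands=[
    [[0,0,0,0,-0.004,0,1],[0,0,0,0,-0.006,0,1],[0,0,0,0,-0.006,0,1]],
  ],
)

```text
time_s: 2.48
position: [0.5053, -0.2913, 0.0906]
tool_rot: [[-0.107, -0.994, -0.023], [-0.994, 0.107, 0.006], [-0.004, 0.023, -1.0]]
wrist_force: [-19.3, 3.7, 11.0]
grip_width: 0.0004
```

Run:
```python
from m import *
s=st(); print('ch',CH.T@(np.array(s['position'])-O))
```

```text
t 2.48 q [-0.666  0.355  1.605 -0.01   1.203  1.016] p [ 0.5053 -0.2913  0.0906] F [-19.3   3.7  11. ] T [0.56 2.86 0.01] w 0.0004
[[-0.107, -0.994, -0.023], [-0.994, 0.107, 0.006], [-0.004, 0.023, -1.0]]
ch [-0.10338086  0.00317312  0.04357091]
```

Request:
move_arm(
  commands=[
    [[0,0,0,0,0.02,0,1],[0,0,0,0,0.02,-0.06,0.5],[0,0,0,0,0.02,-0.12,0],[0,0,0,-0.03,0.02,-0.18,0],[0,0,0,-0.09,0.02,-0.2,0],[0,0,0,-0.15,0.02,-0.21,0],[0,0,0,-0.21,0.03,-0.21,0],[0,10,0,-0.27,0.03,-0.21,0],[0,20,0,-0.33,0.04,-0.21,0],[0,30,0,-0.388,0.04,-0.21,0],[0,30,0,-0.388,0.04,-0.21,0]],
  ],
)

```text
time_s: 3.85
position: [0.511, 0.1072, 0.299]
tool_rot: [[-0.064, -0.996, -0.07], [-0.866, 0.09, -0.492], [0.496, 0.029, -0.868]]
wrist_force: [0.9, -1.1, -0.3]
grip_width: 0.0931
```

Run:
```python
from m import *
st(); p,d=cap('top'); save('top2',cv2.resize(p[135:255,165:385],None,fx=3.6,fy=3.6,interpolation=cv2.INTER_CUBIC))
```

```text
t 3.85 q [ 0.332  0.23   1.413 -0.465  1.734  1.963] p [0.511  0.1072 0.299 ] F [ 0.9 -1.1 -0.3] T [ 0.3   0.   -0.04] w 0.0931
[[-0.064, -0.996, -0.07], [-0.866, 0.09, -0.492], [0.496, 0.029, -0.868]]
```

View pics/top2.png

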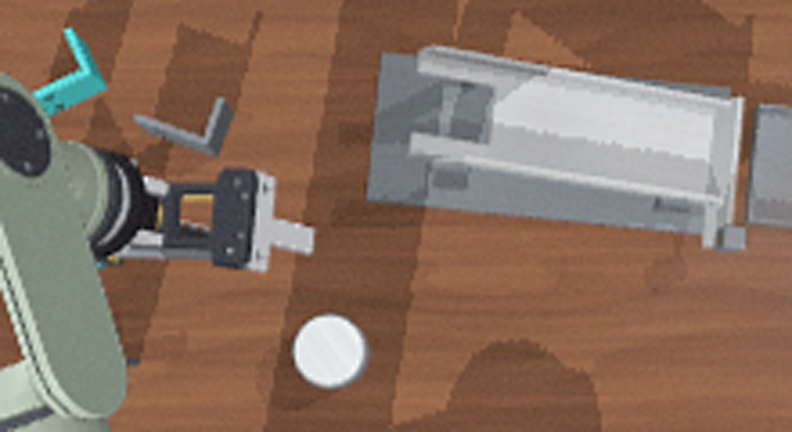

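```bash
cat > kin.py <<'E'
from m import *
from scipy.optimize import least_squares
E=Ro.from_euler
def fk(q,P):
    a1,d,h,L1,e,L2,Lt,oy=P
    R=E('z',q[0]).as_matrix(); p=R@[a1,d,h]
    R=R@E('y',q[1]).as_matrix(); p=p+R@[0,0,L1]
    R=R@E('y',q[2]).as_matrix(); p=p+R@[e,0,L2]
    R=R@E('z',q[3]).as_matrix()@E('y',q[4]).as_matrix()
    p=p+R@[0,oy,Lt]; R=R@E('z',q[5]+np.pi).as_matrix(); return p,R
D=[dict(joint_positions=[-1.27,.207,1.542,0,1.393,-.15],position=[.251,-.517,.205],tool_rot=None)]+[json.loads(l) for l in open('log.jsonl')]
P0=np.array([0,.086,.3,.45,0,.45,.25,0])
def fit():
    f=lambda P:np.concatenate([(fk(d['joint_positions'],P)[0]-d['position'])*1000 for d in D]+[(P-P0)*1])
    return least_squares(f,P0).x
LO=np.array([-2.73,-.86,.23,-1.11,.08,-2.82]); HI=np.array([2.73,2.22,2.46,4.25,2.63,2.82])
PK=fit()
def ik(p,R,q0):
    def f(q):
        a,b=fk(q,PK); return np.r_[(a-p)*10,Ro.from_matrix(R.T@b).as_rotvec()*3,(np.array(q)-q0)*1e-4]
    r=least_squares(f,np.clip(q0,LO+.01,HI-.01),bounds=(LO,HI)); a,b=fk(r.x,PK)
    return r.x,np.linalg.norm(a-p)*1000,np.degrees(np.linalg.norm(Ro.from_matrix(R.T@b).as_rotvec()))
E
python3 - <<'E'
from kin import *
print(PK.round(4))
for d in D: 
    p,R=fk(d['joint_positions'],PK); print(((p-d['position'])*1000).round(1), None if d['tool_rot'] is None else np.degrees(Ro.from_matrix(R.T@np.array(d['tool_rot'])).as_rotvec()).round(1))
# place pose: tcp at ch y=.228, on cleat mid-thickness z=.003
q0=np.array(D[-1]['joint_positions'])
for y in (.228,.26,.35):
  for s in (1,-1):
    R=np.c_[s*cz,np.cross(-cy,s*cz),-cy]; p=O+CH@[0,y,.003]
    for q6 in(0,1.5,-1.5):
        print(y,s,[np.round(v,3) for v in ik(p,R,np.r_[.4,.4,1.5,-.9,1.8,q6])])
E
```

```text
[-2.000e-04  8.620e-02  2.823e-01  4.553e-01  9.390e-02  4.996e-01
  3.419e-01  1.000e-04]
[-0.2 -0.2 -0. ] None
[0.  0.1 0. ] [ 0. -0.  0.]
[ 0.   0.1 -0. ] [ 0. -0. -0.]
[ 0.   0.1 -0. ] [ 0. -0.  0.]
[-0.1  0.  -0. ] [ 0. -0. -0.]
0.228 1 [array([ 0.198,  0.724,  1.344, -1.03 ,  1.6  ,  2.148]), np.float64(0.0), np.float64(0.0)]
0.228 1 [array([ 0.198,  0.724,  1.344, -1.03 ,  1.6  ,  2.148]), np.float64(0.0), np.float64(0.0)]
0.228 1 [array([ 0.375,  0.757,  1.697, -1.11 ,  1.485, -2.82 ]), np.float64(169.576), np.float64(52.873)]
0.228 -1 [array([ 0.198,  0.724,  1.344, -1.03 ,  1.6  , -0.994]), np.float64(0.0), np.float64(0.0)]
0.228 -1 [array([ 0.198,  0.724,  1.344, -1.03 ,  1.6  , -0.994]), np.float64(0.0), np.float64(0.0)]
0.228 -1 [array([ 0.198,  0.724,  1.344, -1.03 ,  1.6  , -0.994]), np.float64(0.0), np.float64(0.0)]
0.26 1 [array([ 0.237,  0.727,  1.304, -1.013,  1.649,  2.134]), np.float64(0.0), np.float64(0.0)]
0.26 1 [array([ 0.237,  0.727,  1.304, -1.013,  1.649,  2.134]), np.float64(0.0), np.float64(0.0)]
0.26 1 [array([ 0.41 ,  0.742,  1.692, -1.11 ,  1.497, -2.
[... 251 characters left out ...]
6 -1 [array([ 0.237,  0.727,  1.304, -1.013,  1.649, -1.008]), np.float64(0.0), np.float64(0.0)]
0.35 1 [array([ 0.34 ,  0.752,  1.167, -0.979,  1.789,  2.091]), np.float64(0.0), np.float64(0.0)]
0.35 1 [array([ 0.34 ,  0.752,  1.167, -0.979,  1.789,  2.091]), np.float64(0.0), np.float64(0.0)]
0.35 1 [array([ 0.505,  0.704,  1.662, -1.11 ,  1.533, -2.82 ]), np.float64(166.048), np.float64(55.932)]
0.35 -1 [array([ 0.34 ,  0.752,  1.167, -0.979,  1.789, -1.051]), np.float64(0.0), np.float64(0.0)]
0.35 -1 [array([ 0.34 ,  0.752,  1.167, -0.979,  1.789, -1.051]), np.float64(0.0), np.float64(0.0)]
0.35 -1 [array([ 0.34 ,  0.752,  1.167, -0.979,  1.789, -1.051]), np.float64(0.0), np.float64(0.0)]
```

```bash
cat >> kin.py <<'E'
def down(azd):
    a=np.radians(azd); x=np.array([np.cos(a),np.sin(a),0]); z=np.array([0,0,-1.]); return np.c_[x,np.cross(z,x),z]
def chk(p,R,q0=None):
    q0=np.array(sense()['joint_positions']) if q0 is None else q0
    q,e1,e2=ik(np.array(p),R,q0); print('q',q.round(3),'err',round(e1,1),round(e2,1),'delta',*[v.tolist() for v in delta(p,R)]); return q
E
python3 - <<'E'
from kin import *
q=chk([.6274,.1985,.17],down(-19)); q=chk([.6274,.1985,.055],down(-19),q)
q=chk([.430,.280,.055],down(-8.5))
E
```

```text
q [ 0.175  0.407  1.357 -0.     1.377  0.507] err 0.0 0.0 delta [21.1, -24.2, -74.3] [-0.1561, -0.1091, 0.0584]
q [ 0.175  0.524  1.443 -0.     1.174  0.507] err 0.0 0.0 delta [21.1, -24.2, -74.3] [-0.2132, -0.1121, 0.1582]
q [ 0.408  0.257  1.824 -0.     1.061  0.557] err 0.0 0.0 delta [23.7, -22.7, -84.5] [-0.2696, 0.0922, 0.1319]
```

Request:
move_arm(
  commands=[
    [[2.6,-3.0,-9.3,-0.0195,-0.0136,0.0073,0.3],[5.3,-6.0,-18.6,-0.039,-0.0273,0.0146,0.5],[7.9,-9.1,-27.9,-0.0585,-0.0409,0.0219,0.5],[10.5,-12.1,-37.1,-0.078,-0.0546,0.0292,0.5],[13.2,-15.1,-46.4,-0.0975,-0.0682,0.0365,0.5],[15.8,-18.1,-55.7,-0.117,-0.0818,0.0438,0.5],[18.5,-21.2,-65.0,-0.1365,-0.0955,0.0511,0.5],[21.1,-24.2,-74.3,-0.1561,-0.1091,0.0584,0.5],[21.1,-24.2,-74.3,-0.1561,-0.1091,0.0584,0.5],[21.1,-24.2,-74.3,-0.1561,-0.1091,0.0584,0.5]],
  ],
  newtons=60,
)

```text
time_s: 5.15
position: [0.6283, 0.1963, 0.1716]
tool_rot: [[0.944, -0.331, 0.003], [-0.331, -0.944, 0.0], [0.003, -0.001, -1.0]]
wrist_force: [0.9, 0.2, -1.0]
grip_width: 0.0473
```

Run:
```python
from kin import *
st(); p,d=cap('scene'); chk([.6274,.1985,.055],down(-19))
save('s3',cv2.resize(p[200:340,250:430],None,fx=4,fy=4,interpolation=cv2.INTER_CUBIC))
```

```text
t 5.15 q [ 0.172  0.404  1.358 -0.     1.376  0.509] p [0.6283 0.1963 0.1716] F [ 0.9  0.2 -1. ] T [-0.06 -0.06 -0.01] w 0.0473
[[0.944, -0.331, 0.003], [-0.331, -0.944, 0.0], [0.003, -0.001, -1.0]]
q [ 0.175  0.524  1.443 -0.     1.174  0.507] err 0.0 0.0 delta [-0.1, -0.2, -0.2] [-0.0014, -0.001, 0.1168]
```

View pics/s3.png

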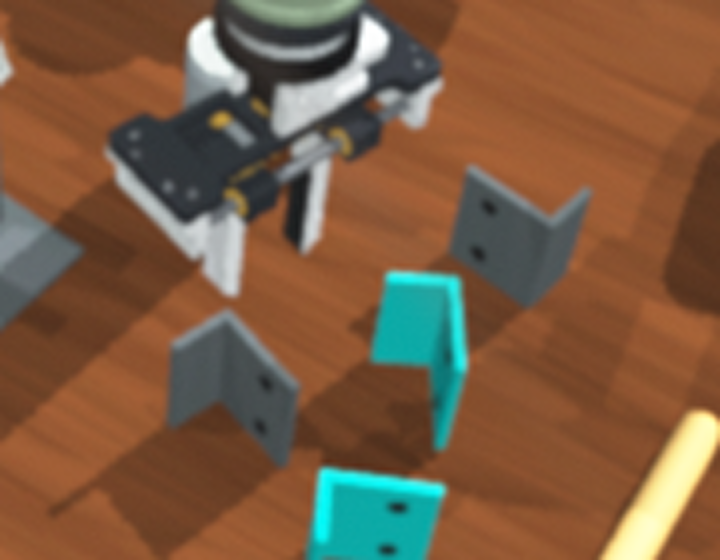

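Run:
```python
from kin import *
for n,L in(('A',[(228,313),(298,383),(170,345)]),('B',[(550,222),(470,167),(588,190)])):
    C,W,S=onz('scene',[(x/4+250,y/4+200) for x,y in L],.09)[:,:2]
    print(n,C.round(4),W.round(4),S.round(4),'len',np.linalg.norm(W-C).round(4),np.linalg.norm(S-C).round(4),'az',np.degrees(np.arctan2(*(W-C)[::-1])).round(1),np.degrees(np.arctan2(*(S-C)[::-1])).round(1),'mid',((W+C)/2).round(4))
```

```text
A [0.6165 0.1746] [0.6366 0.2362] [0.6572 0.1577] len 0.0648 0.0441 az 71.9 -22.5 mid [0.6265 0.2054]
B [0.435  0.3102] [0.4213 0.2463] [0.3953 0.3198] len 0.0653 0.0408 az -102.1 166.4 mid [0.4282 0.2783]
```

Request:
move_arm(
  commands=[
    [[0,0,0,-0.003,-0.0045,0.03,0.5],[0,0,0,-0.003,-0.0045,0.06,0.5],[0,0,0,-0.003,-0.0045,0.085,0.5],[0,0,0,-0.003,-0.0045,0.105,0.5],[0,0,0,-0.003,-0.0045,0.1166,0.5],[0,0,0,-0.003,-0.0045,0.1166,0.5],[0,0,0,-0.003,-0.0045,0.1166,1],[0,0,0,-0.003,-0.0045,0.1166,1],[0,0,0,-0.003,-0.0045,0.1166,1],[0,0,0,-0.003,-0.0045,0.1166,1],[0,0,0,-0.003,-0.0045,0.1166,1]],
  ],
  newtons=60,
)

```text
time_s: 6.58
position: [0.6273, 0.2023, 0.0554]
tool_rot: [[0.944, -0.329, 0.004], [-0.329, -0.944, 0.0], [0.004, -0.002, -1.0]]
wrist_force: [0.7, -0.5, 0.6]
grip_width: 0.0052
```

Run:
```python
from kin import *
st()
```

```text
t 6.58 q [ 0.181  0.524  1.443 -0.     1.171  0.517] p [0.6273 0.2023 0.0554] F [ 0.7 -0.5  0.6] T [-0.01 -0.06  0.02] w 0.0052
[[0.944, -0.329, 0.004], [-0.329, -0.944, 0.0], [0.004, -0.002, -1.0]]
```

```bash
cat >> kin.py <<'E'
RP=lambda s:np.c_[s*cz,np.cross(-cy,s*cz),-cy]
def path(ways,n,cl):
    "ways: (p,R) list with row counts n; prints rows in tool axes of the present pose, joints checked"
    s=sense(); p0=np.array(s['position']); R0=np.array(s['tool_rot']); q=np.array(s['joint_positions']); pc,Rc=p0,R0; rows=[]
    for (p,R),k in zip(ways,n):
        w=Ro.from_matrix(Rc.T@R).as_rotvec()
        for i in range(1,k+1):
            a=i/k; pi=pc+a*(np.array(p)-pc); Ri=Rc@Ro.from_rotvec(a*w).as_matrix(); q2,e1,e2=ik(pi,Ri,q)
            rows.append([*np.degrees(Ro.from_matrix(R0.T@Ri).as_rotvec()).round(1).tolist(),*(R0.T@(pi-p0)).round(3).tolist(),cl])
            print('q',q2.round(2),'dq/s',(abs(q2-q).max()*8).round(2),'err',round(e1,1),round(e2,1)); q=q2
        pc,Rc=np.array(p),R
    print(json.dumps(rows))
E
python3 - <<'E'
from kin import *
s=sense(); R=np.array(s['tool_rot']); pre=O+CH@[0,.24,.06]; print(pre)
path([([.627,.202,.20],R),([.6,.25,.36],RP(1))],[4,13],1)
print('then'); q=ik(np.array([.6,.25,.36]),RP(1),np.array([.4,.5,1.2,-.9,1.8,2.]))[0]; print(q.round(2)); print(ik(pre,RP(1),q)[0].round(2))
E
```

```text
[ 0.63025597 -0.09799955  0.20913672]
q [ 0.18  0.48  1.42 -0.    1.23  0.52] dq/s 0.5 err 0.0 0.0
q [ 0.18  0.44  1.4  -0.    1.3   0.52] dq/s 0.51 err 0.0 0.0
q [ 0.18  0.41  1.36 -0.    1.36  0.52] dq/s 0.52 err 0.0 0.0
q [ 0.18  0.38  1.33 -0.    1.43  0.52] dq/s 0.52 err 0.0 0.0
q [ 0.23  0.36  1.33 -0.09  1.42  0.67] dq/s 1.25 err 0.0 0.0
q [ 0.29  0.35  1.33 -0.18  1.42  0.83] dq/s 1.26 err 0.0 0.0
q [ 0.34  0.36  1.31 -0.28  1.45  0.98] dq/s 1.23 err 0.0 0.0
q [ 0.39  0.37  1.29 -0.37  1.49  1.13] dq/s 1.17 err 0.0 0.0
q [ 0.44  0.4   1.25 -0.45  1.55  1.27] dq/s 1.09 err 0.0 0.0
q [ 0.48  0.44  1.21 -0.53  1.61  1.39] dq/s 1.0 err 0.0 0.0
q [ 0.52  0.48  1.16 -0.61  1.69  1.5 ] dq/s 0.9 err 0.0 0.0
q [ 0.55  0.53  1.1  -0.68  1.77  1.6 ] dq/s 0.8 err 0.0 0.0
q [ 0.58  0.58  1.03 -0.74  1.86  1.69] dq/s 0.7 err 0.0 0.0
q [ 0.6   0.64  0.96 -0.81  1.95  1.77] dq/s 0.72 err 0.0 0.0
q [ 0.61  0.7   0.88 -0.87  2.04  1.83] dq/s 0.74 err 0.0 0.0
q [ 0.62  0.76  0.8  -0.94  2.13  1.88] dq/s 0.74 err 0.0 0.0
q [ 0.62  0.83  0.71 -1.01  2.23  1.91] dq/s 0.73 err 0.0 0.0
[[0.0, 0.0, 0.0, 0.0, 0.0, -0.036, 1], [0.0, 0.0, 0.0, 0.0, 0.0, -0.072, 1], [0.0, 0.0, 0.0, 0.0, 0.0, -0.108, 1], [0.0, 0.0, 0.0, 0.0, 0.0, -0.145, 1], [-3.3, 4.1, 5.2, -0.003, -0.003, -0.157, 1], [-6.6, 8.2, 10.5, -0.006, -0.005, -0.169, 1], [-9.9, 12.4, 15.7, -0.009, -0.008, -0.182, 1], [-13.2, 16.5, 21.0, -0.012, -0.011, -0.194, 1], [-16.5, 20.6, 26.2, -0.015, -0.014, -0.206, 1], [-19.8, 24.7, 31.5, -0.018, -0.017, -0.218, 1], [-23.1, 28.9, 36.7, -0.022, -0.02, -0.231, 1], [-26.4, 33.0, 42.0, -0.025, -0.022, -0.243, 1], [-29.7, 37.1, 47.2, -0.028, -0.025, -0.255, 1], [-33.0, 41.2, 52.5, -0.031, -0.028, -0.268, 1], [-36.3, 45.3, 57.7, -0.034, -0.031, -0.28, 1], [-39.6, 49.5, 62.9, -0.037, -0.034, -0.292, 1], [-42.9, 53.6, 68.2, -0.04, -0.037, -0.305, 1]]
then
[ 0.62  0.83  0.71 -1.01  2.23  1.91]
[ 0.18  0.64  1.35 -1.04  1.63  2.07]
```

Request:
move_arm(
  commands=[
    [[0,0,0,0,0,-0.03,1],[0,0,0,0,0,-0.07,1],[0,0,0,0,0,-0.108,1],[0,0,0,0,0,-0.145,1],[-3.3,4.1,5.2,-0.003,-0.003,-0.157,1],[-6.6,8.2,10.5,-0.006,-0.005,-0.169,1],[-9.9,12.4,15.7,-0.009,-0.008,-0.182,1],[-13.2,16.5,21,-0.012,-0.011,-0.194,1],[-16.5,20.6,26.2,-0.015,-0.014,-0.206,1],[-19.8,24.7,31.5,-0.018,-0.017,-0.218,1],[-23.1,28.9,36.7,-0.022,-0.02,-0.231,1],[-26.4,33,42,-0.025,-0.022,-0.243,1],[-29.7,37.1,47.2,-0.028,-0.025,-0.255,1],[-33,41.2,52.5,-0.031,-0.028,-0.268,1],[-36.3,45.3,57.7,-0.034,-0.031,-0.28,1],[-39.6,49.5,62.9,-0.037,-0.034,-0.292,1],[-42.9,53.6,68.2,-0.04,-0.037,-0.305,1],[-42.9,53.6,68.2,-0.04,-0.037,-0.305,1]],
  ],
)

```text
time_s: 8.82
position: [0.6011, 0.251, 0.3562]
tool_rot: [[-0.042, -0.994, -0.098], [-0.436, 0.106, -0.894], [0.899, 0.006, -0.437]]
wrist_force: [-0.7, 0.5, -4.1]
grip_width: 0.0058
```

Run:
```python
from kin import *
st(); pre=O+CH@[0,.24,.06]
path([(O+CH@[0,.40,.10],RP(1)),(pre,RP(1))],[4,5],1)
```

```text
t 8.82 q [ 0.618  0.837  0.709 -1.01   2.225  1.909] p [0.6011 0.251  0.3562] F [-0.7  0.5 -4.1] T [ 1.25 -0.18  0.03] w 0.0058
[[-0.042, -0.994, -0.098], [-0.436, 0.106, -0.894], [0.899, 0.006, -0.437]]
q [ 0.55  0.77  0.84 -1.    2.14  1.94] dq/s 1.05 err 0.0 0.0
q [ 0.49  0.72  0.95 -1.    2.05  1.95] dq/s 0.85 err 0.0 0.0
q [ 0.42  0.68  1.03 -1.    1.97  1.95] dq/s 0.69 err 0.0 0.0
q [ 0.34  0.65  1.1  -1.02  1.88  1.94] dq/s 0.66 err 0.0 0.0
q [ 0.31  0.64  1.16 -1.01  1.83  1.97] dq/s 0.48 err 0.0 0.0
q [ 0.28  0.63  1.22 -1.02  1.78  2.  ] dq/s 0.44 err 0.0 0.0
q [ 0.25  0.63  1.27 -1.02  1.73  2.02] dq/s 0.42 err 0.0 0.0
q [ 0.21  0.63  1.31 -1.03  1.68  2.05] dq/s 0.41 err 0.0 0.0
q [ 0.18  0.64  1.35 -1.04  1.63  2.07] dq/s 0.41 err 0.0 0.0
[[0.0, -0.0, 0.1, 0.015, -0.017, 0.053, 1], [0.0, -0.0, 0.2, 0.029, -0.033, 0.107, 1], [0.0, -0.0, 0.2, 0.044, -0.05, 0.16, 1], [0.1, -0.1, 0.3, 0.059, -0.067, 0.213, 1], [0.1, -0.1, 0.3, 0.051, -0.067, 0.245, 1], [0.1, -0.1, 0.3, 0.043, -0.067, 0.277, 1], [0.1, -0.1, 0.3, 0.035, -0.067, 0.309, 1], [0.1, -0.1, 0.3, 0.027, -0.067, 0.341, 1], [0.1, -0.1, 0.3, 0.019, -0.067, 0.373, 1]]
```

Request:
move_arm(
  commands=[
    [[0,0,0.1,0.015,-0.017,0.053,1],[0,0,0.2,0.029,-0.033,0.107,1],[0,0,0.2,0.044,-0.05,0.16,1],[0.1,-0.1,0.3,0.059,-0.067,0.213,1],[0.1,-0.1,0.3,0.051,-0.067,0.245,1],[0.1,-0.1,0.3,0.043,-0.067,0.277,1],[0.1,-0.1,0.3,0.035,-0.067,0.309,1],[0.1,-0.1,0.3,0.027,-0.067,0.341,1],[0.1,-0.1,0.3,0.019,-0.067,0.373,1],[0.1,-0.1,0.3,0.019,-0.067,0.373,1]],
  ],
)

```text
time_s: 10.07
position: [0.6277, -0.0994, 0.2067]
tool_rot: [[-0.043, -0.994, -0.101], [-0.439, 0.109, -0.892], [0.897, 0.006, -0.441]]
wrist_force: [-0.3, -0.6, -4.2]
grip_width: 0.0051
```

Run:
```python
from kin import *
s=st(); print('tcp ch',(CH.T@(np.array(s['position'])-O)).round(4))
a,_=cap('top'); b,_=cap('scene')
A=cv2.resize(a[130:205,255:385],(780,450),interpolation=cv2.INTER_CUBIC); save('t4',A)
B=cv2.resize(b[170:290,150:290],None,fx=5,fy=5,interpolation=cv2.INTER_CUBIC); save('s4',B)
```

```text
t 10.07 q [ 0.176  0.638  1.356 -1.038  1.623  2.068] p [ 0.6277 -0.0994  0.2067] F [-0.3 -0.6 -4.2] T [ 1.17 -0.14  0.02] w 0.0051
[[-0.043, -0.994, -0.101], [-0.439, 0.109, -0.892], [0.897, 0.006, -0.441]]
tcp ch [-0.0024  0.2374  0.0585]
```

View pics/t4.png

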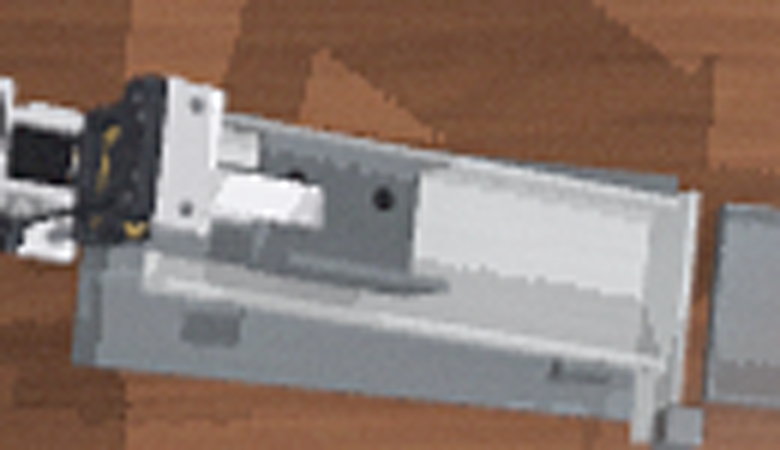

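View pics/s4.png

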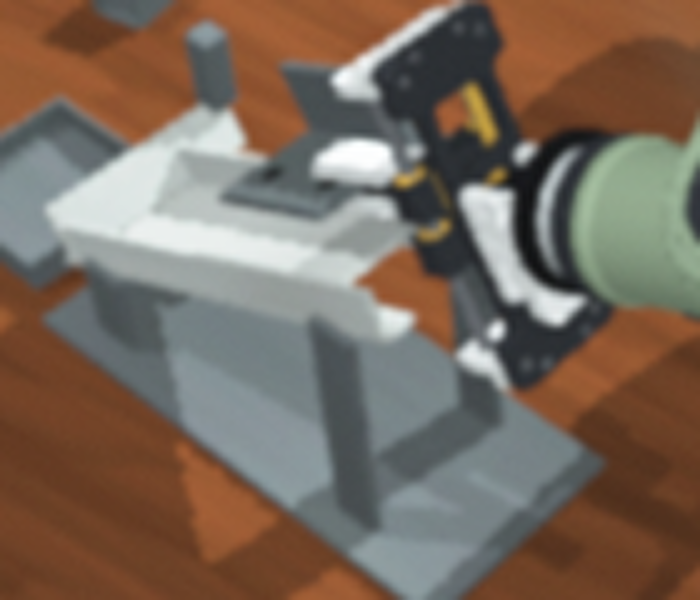

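```bash
cat >> m.py <<'E'
def hold(n,zf=.0615,tol=.008,y0=.185,y1=.228):
    p,d=load(n); C=(cloud(n,d)-O)@CH
    k=(abs(C[...,2]-zf)<tol)&(abs(C[...,0])<.05)&(C[...,1]>y0)&(C[...,1]<y1); q=C[k]
    q=q[abs(q[:,2]-np.median(q[:,2]))<.006]
    A=np.c_[q[:,0],q[:,1],np.ones(len(q))]; c=np.linalg.lstsq(A,q[:,2],rcond=None)[0]
    print(n,'wide leg n',len(q),'x pct1/99',np.percentile(q[:,0],[1,5,95,99]).round(4),'z med',np.median(q[:,2]).round(4),'tilt x,y deg',np.degrees(c[:2]).round(1))
    k=(C[...,2]>zf+.015)&(C[...,2]<zf+.05)&(abs(C[...,0])<.05)&(C[...,1]>y0-.01)&(C[...,1]<y1); q=C[k]
    if len(q)>5:
        l=np.polyfit(q[:,1],q[:,0],1); print('  short leg n',len(q),'x',np.percentile(q[:,0],[5,50,95]).round(4),'z max',np.percentile(q[:,2],98).round(4),'yaw',np.degrees(l[0]).round(1))
    k=(abs(C[...,2]-.026)<.005)&(abs(C[...,0])<.06)&(C[...,1]>.02)&(C[...,1]<.27); q=C[k]
    for s in(-1,1):
        w=q[(s*q[:,0]>.034)]; l=np.polyfit(w[:,1],w[:,0],1) if len(w)>5 else [0,0]; print('  wall',s,len(w),'x',np.median(w[:,0]).round(4),'yaw',np.degrees(l[0]).round(2))
    k=(abs(C[...,2])<.01)&(abs(C[...,0])<.03)&(C[...,1]>.03)&(C[...,1]<.17); print('  floor z',np.median(C[k][:,2]).round(4))
E
python3 - <<'E'
from kin import *
hold('top'); hold('scene')
E
```

```text
top wide leg n 229 x pct1/99 [-0.0363 -0.0227  0.0305  0.0329] z med 0.0621 tilt x,y deg [-0.5 -0.2]
  short leg n 47 x [-0.0367 -0.0355 -0.0305] z max 0.1061 yaw -0.3
  wall -1 90 x -0.0445 yaw -0.07
  wall 1 98 x 0.0435 yaw -0.11
  floor z 0.0009
scene wide leg n 169 x pct1/99 [-0.0308 -0.0295  0.0339  0.035 ] z med 0.0615 tilt x,y deg [-2.2  0.1]
  short leg n 85 x [-0.0338 -0.0299 -0.0282] z max 0.1008 yaw 0.8
  wall -1 24 x -0.0428 yaw -0.09
  wall 1 103 x 0.0445 yaw -0.15
  floor z -0.0012
```

Request:
move_arm(
  commands=[
    [[0,0,0,-0.015,0,0,1],[0,0,0,-0.03,0,0,1],[0,0,0,-0.042,0,0,1],[0,0,0,-0.048,0,0,1],[0,0,0,-0.051,0,0,1],[0,0,0,-0.052,0,0,1],[0,0,0,-0.052,0,0,1]],
  ],
)

```text
time_s: 11.05
position: [0.6327, -0.0751, 0.1635]
tool_rot: [[-0.048, -0.994, -0.096], [-0.438, 0.107, -0.893], [0.898, -0.0, -0.441]]
wrist_force: [0.2, 0.7, -2.8]
grip_width: 0.0056
```

Run:
```python
from kin import *
s=st(); print('tcp ch',(CH.T@(np.array(s['position'])-O)).round(4))
cap('top'); cap('scene'); hold('top',.0065); hold('scene',.0065)
```

```text
t 11.05 q [ 0.21   0.714  1.333 -1.023  1.618  2.135] p [ 0.6327 -0.0751  0.1635] F [ 0.2  0.7 -2.8] T [ 1.21 -0.19 -0.05] w 0.0056
[[-0.048, -0.994, -0.096], [-0.438, 0.107, -0.893], [0.898, -0.0, -0.441]]
tcp ch [-0.      0.2407  0.0088]
top wide leg n 172 x pct1/99 [-0.0455 -0.0341  0.0364  0.0423] z med 0.0112 tilt x,y deg [ 1.5 -0.4]
  short leg n 90 x [-0.0459 -0.0315  0.0444] z max 0.0555 yaw -2.8
  wall -1 97 x -0.0439 yaw 0.48
  wall 1 95 x 0.0434 yaw -0.12
  floor z 0.0012
scene wide leg n 161 x pct1/99 [-0.0293 -0.0275  0.0458  0.047 ] z med 0.0108 tilt x,y deg [-0.6  0.6]
  short leg n 113 x [-0.0329 -0.0286  0.0452] z max 0.0497 yaw -18.0
  wall -1 47 x -0.0429 yaw 0.67
  wall 1 100 x 0.0448 yaw -0.18
  floor z -0.0013
```

Request:
move_arm(
  commands=[
    [[0,0,0,-0.002,0,0,1],[0,0,0,-0.004,0,0,1],[0,0,0,-0.006,0,0,1],[0,0,0,-0.006,0,0,1]],
  ],
)

```text
time_s: 11.65
position: [0.633, -0.0725, 0.1582]
tool_rot: [[-0.048, -0.994, -0.096], [-0.438, 0.107, -0.893], [0.898, -0.0, -0.44]]
wrist_force: [-0.8, -0.2, -3.6]
grip_width: 0.0059
```

Run:
```python
from kin import *
s=st(); print('tcp ch',(CH.T@(np.array(s['position'])-O)).round(4))
```

```text
t 11.65 q [ 0.214  0.723  1.33  -1.022  1.617  2.142] p [ 0.633  -0.0725  0.1582] F [-0.8 -0.2 -3.6] T [ 1.08 -0.14 -0.03] w 0.0059
[[-0.048, -0.994, -0.096], [-0.438, 0.107, -0.893], [0.898, -0.0, -0.44]]
tcp ch [-1.000e-04  2.407e-01  3.000e-03]
```

Request:
move_arm(
  commands=[
    [[0,0,0,-0.0015,0,0,1],[0,0,0,-0.0025,0,0,1],[0,0,0,-0.0025,0,0,1]],
  ],
)

```text
time_s: 12.02
position: [0.633, -0.0724, 0.158]
tool_rot: [[-0.049, -0.994, -0.097], [-0.435, 0.109, -0.894], [0.899, -0.002, -0.437]]
wrist_force: [-2.2, -5.3, 4.4]
grip_width: 0.0056
```

Run:
```python
from kin import *
s=st(); print('tcp ch',(CH.T@(np.array(s['position'])-O)).round(4))
```

```text
t 12.03 q [ 0.214  0.726  1.329 -1.024  1.62   2.145] p [ 0.633  -0.0724  0.158 ] F [-2.2 -5.3  4.4] T [-0.45  0.27 -0.25] w 0.0056
[[-0.049, -0.994, -0.097], [-0.435, 0.109, -0.894], [0.899, -0.002, -0.437]]
tcp ch [-0.      0.2408  0.0027]
```

Request:
move_arm(
  commands=[
    [[0,0,0,0,0,0,0.6],[0,0,0,0,0,0,0.5],[0,0,0,0,0,0,0.5],[0,0,0,0,0,0,0.5],[0,0,0,0,0,-0.03,0.5],[0,0,0,0,0,-0.08,0.5],[0,0,0,0,0,-0.13,0.5],[0,0,0,0.03,0,-0.18,0.5],[0,0,0,0.03,0,-0.18,0.5]],
  ],
)

```text
time_s: 13.15
position: [0.6512, 0.0788, 0.2687]
tool_rot: [[-0.057, -0.994, -0.089], [-0.438, 0.105, -0.893], [0.897, -0.012, -0.441]]
wrist_force: [0.4, -0.6, 0.3]
grip_width: 0.0469
```

Run:
```python
from kin import *
s=st()
a,_=cap('top'); b,_=cap('scene')
C=np.hstack([cv2.resize(a[130:240,255:385],None,fx=3,fy=3,interpolation=cv2.INTER_CUBIC),cv2.resize(b[170:280,150:280],None,fx=3,fy=3,interpolation=cv2.INTER_CUBIC)]); save('c5',C)
hold('top',.006,.008,.02,.09)
EOF=1
path([([.45,.26,.38],RP(1)),([.430,.280,.20],down(-8.5))],[4,14],.5)
```

```text
t 13.15 q [ 0.403  0.747  1.036 -0.985  1.907  2.017] p [0.6512 0.0788 0.2687] F [ 0.4 -0.6  0.3] T [ 0.4  -0.06  0.03] w 0.0469
[[-0.057, -0.994, -0.089], [-0.438, 0.105, -0.893], [0.897, -0.012, -0.441]]
top wide leg n 362 x pct1/99 [-0.0473 -0.0381  0.0386  0.0422] z med 0.0064 tilt x,y deg [0.9 0.4]
  short leg n 136 x [-0.0459 -0.0284  0.0452] z max 0.0521 yaw -2.4
  wall -1 89 x -0.0442 yaw -0.1
  wall 1 104 x 0.0434 yaw 0.0
  floor z 0.0025
q [ 0.48  0.68  1.09 -0.95  1.98  2.05] dq/s 0.65 err 0.0 0.0
q [ 0.57  0.63  1.11 -0.93  2.07  2.07] dq/s 0.7 err 0.0 0.0
q [ 0.66  0.6   1.1  -0.9   2.17  2.1 ] dq/s 0.76 err 0.0 0.0
q [ 0.75  0.58  1.07 -0.88  2.27  2.12] dq/s 0.81 err 0.0 0.0
q [ 0.76  0.53  1.13 -0.83  2.19  2.06] dq/s 0.64 err 0.0 0.0
q [ 0.77  0.48  1.19 -0.79  2.1   2.  ] dq/s 0.65 err 0.0 0.0
q [ 0.77  0.43  1.25 -0.74  2.02  1.93] dq/s 0.66 err 0.0 0.0
q [ 0.77  0.38  1.3  -0.7   1.94  1.85] dq/s 0.66 err 0.0 0.0
q [ 0.76  0.32  1.36 -0.65  1.86  1.77] dq/s 0.68 err 0.0 0.0
q [ 0.75  0.27  1.41 -0.6   1.78  1.67] dq/s 0.75 err 0.0 0.0
q [ 0.73  0.23  1.47 -0.55  1
[... 642 characters left out ...]
.196, 0.5], [3.4, -3.6, -5.7, 0.022, 0.219, -0.192, 0.5], [6.9, -7.2, -11.2, 0.01, 0.221, -0.187, 0.5], [10.3, -10.8, -16.8, -0.002, 0.222, -0.183, 0.5], [13.8, -14.5, -22.3, -0.014, 0.224, -0.178, 0.5], [17.3, -18.1, -27.8, -0.026, 0.226, -0.174, 0.5], [20.7, -21.7, -33.4, -0.038, 0.227, -0.169, 0.5], [24.2, -25.3, -38.9, -0.051, 0.229, -0.165, 0.5], [27.6, -28.9, -44.5, -0.063, 0.23, -0.16, 0.5], [31.1, -32.5, -50.0, -0.075, 0.232, -0.156, 0.5], [34.6, -36.2, -55.6, -0.087, 0.234, -0.151, 0.5], [38.0, -39.8, -61.1, -0.099, 0.235, -0.147, 0.5], [41.5, -43.4, -66.6, -0.111, 0.237, -0.142, 0.5], [45.0, -47.0, -72.2, -0.123, 0.238, -0.138, 0.5], [48.4, -50.6, -77.7, -0.135, 0.24, -0.133, 0.5]]
```

View pics/c5.png

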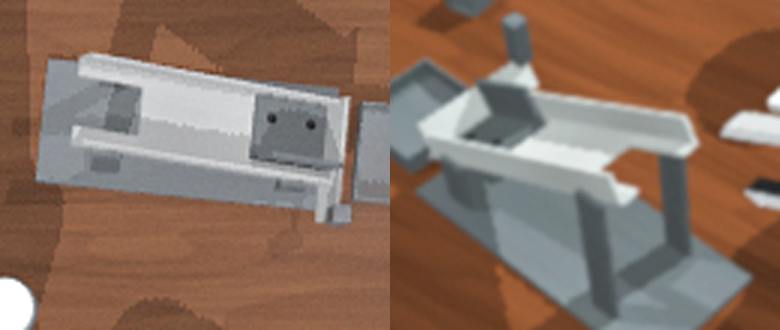

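Request:
move_arm(
  commands=[
    [[0,0,0,0.009,0.054,-0.049,0.5],[0,0,-0.1,0.017,0.109,-0.098,0.5],[-0.1,0,-0.1,0.026,0.163,-0.147,0.5],[-0.1,0,-0.1,0.034,0.218,-0.196,0.5],[3.4,-3.6,-5.7,0.022,0.219,-0.192,0.5],[6.9,-7.2,-11.2,0.01,0.221,-0.187,0.5],[10.3,-10.8,-16.8,-0.002,0.222,-0.183,0.5],[13.8,-14.5,-22.3,-0.014,0.224,-0.178,0.5],[17.3,-18.1,-27.8,-0.026,0.226,-0.174,0.5],[20.7,-21.7,-33.4,-0.038,0.227,-0.169,0.5],[24.2,-25.3,-38.9,-0.051,0.229,-0.165,0.5],[27.6,-28.9,-44.5,-0.063,0.23,-0.16,0.5],[31.1,-32.5,-50,-0.075,0.232,-0.156,0.5],[34.6,-36.2,-55.6,-0.087,0.234,-0.151,0.5],[38,-39.8,-61.1,-0.099,0.235,-0.147,0.5],[41.5,-43.4,-66.6,-0.111,0.237,-0.142,0.5],[45,-47,-72.2,-0.123,0.238,-0.138,0.5],[48.4,-50.6,-77.7,-0.135,0.24,-0.133,0.5],[48.4,-50.6,-77.7,-0.135,0.24,-0.133,0.5]],
  ],
)

```text
time_s: 15.62
position: [0.4287, 0.2766, 0.1969]
tool_rot: [[0.988, -0.154, -0.005], [-0.154, -0.988, -0.004], [-0.005, 0.004, -1.0]]
wrist_force: [0.7, -0.6, 0.0]
grip_width: 0.0472
```

Run:
```python
from kin import *
s=st(); chk([.4295,.2795,.055],down(-9.5))
a,d=cap('scene'); save('s6',cv2.resize(a[210:300,330:430],None,fx=6,fy=6,interpolation=cv2.INTER_CUBIC))
P=cloud('top',load('top')[1]); C=(P-O)@CH; k=(abs(C[...,2]-.006)<.008)&(abs(C[...,0])<.03); 
p=load('top')[0]; g=p.mean(2); 
print('dark cleat y range',np.percentile(C[k&(g<135)&(C[...,1]>-.02)&(C[...,1]<.15)][:,1],[1,5,50,95,99]).round(3))
```

```text
t 15.62 q [ 4.040e-01  8.100e-02  1.703e+00 -1.000e-03  1.365e+00  5.590e-01] p [0.4287 0.2766 0.1969] F [ 0.7 -0.6  0. ] T [-0.03 -0.07 -0.01] w 0.0472
[[0.988, -0.154, -0.005], [-0.154, -0.988, -0.004], [-0.005, 0.004, -1.0]]
q [0.408 0.256 1.825 0.    1.061 0.574] err 0.0 0.0 delta [0.3, 0.3, 0.6] [0.001, -0.0037, 0.1419]
dark cleat y range [0.001 0.005 0.045 0.089 0.093]
```

View pics/s6.png

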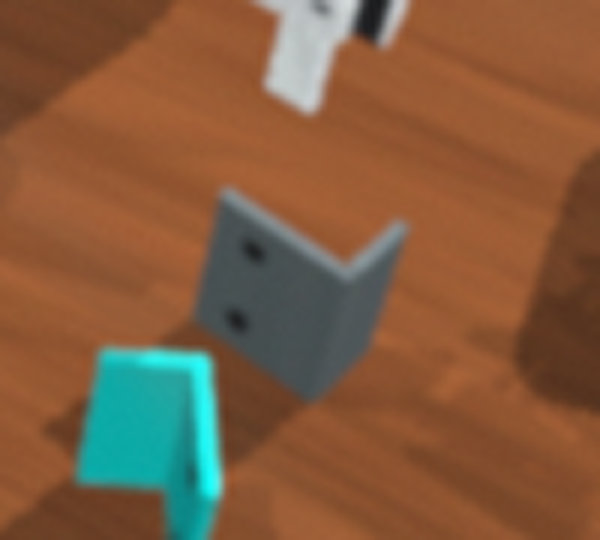

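Request:
move_arm(
  commands=[
    [[0,0,0.5,-0.001,-0.002,0.04,0.5],[0,0,0.5,-0.001,-0.002,0.08,0.5],[0,0,0.5,-0.001,-0.002,0.11,0.5],[0,0,0.5,-0.001,-0.002,0.13,0.5],[0,0,0.5,-0.001,-0.002,0.142,0.5],[0,0,0.5,-0.001,-0.002,0.142,0.5],[0,0,0.5,-0.001,-0.002,0.142,1],[0,0,0.5,-0.001,-0.002,0.142,1],[0,0,0.5,-0.001,-0.002,0.142,1],[0,0,0.5,-0.001,-0.002,0.142,1],[0,0,0.5,-0.001,-0.002,0.142,1]],
  ],
  newtons=60,
)

```text
time_s: 17.05
position: [0.4281, 0.2792, 0.0563]
tool_rot: [[0.987, -0.162, -0.003], [-0.162, -0.987, -0.003], [-0.002, 0.004, -1.0]]
wrist_force: [-0.1, 1.0, 1.5]
grip_width: 0.006
```

Run:
```python
from kin import *
s=st(); R=np.array(s['tool_rot']); p=np.array(s['position'])
path([(p+[0,0,.145],R),([.55,.25,.36],RP(-1))],[4,15],1)
```

```text
t 17.05 q [ 0.41   0.254  1.824 -0.002  1.067  0.573] p [0.4281 0.2792 0.0563] F [-0.1  1.   1.5] T [-0.06  0.01  0.01] w 0.006
[[0.987, -0.162, -0.003], [-0.162, -0.987, -0.003], [-0.002, 0.004, -1.0]]
q [ 0.41  0.2   1.8  -0.    1.14  0.57] dq/s 0.61 err 0.0 0.0
q [ 0.41  0.15  1.77 -0.    1.22  0.57] dq/s 0.61 err 0.0 0.0
q [ 0.41  0.11  1.74 -0.    1.3   0.57] dq/s 0.61 err 0.0 0.0
q [ 0.41  0.08  1.7  -0.    1.37  0.57] dq/s 0.6 err 0.0 0.0
q [ 0.42  0.14  1.61 -0.02  1.48  0.49] dq/s 0.84 err 0.0 0.0
q [ 0.42  0.21  1.52 -0.05  1.58  0.4 ] dq/s 0.82 err 0.0 0.0
q [ 0.44  0.27  1.43 -0.09  1.68  0.31] dq/s 0.79 err 0.0 0.0
q [ 0.45  0.33  1.34 -0.13  1.77  0.22] dq/s 0.76 err 0.0 0.0
q [ 0.47  0.39  1.26 -0.17  1.86  0.13] dq/s 0.76 err 0.0 0.0
q [ 0.48  0.45  1.18 -0.23  1.94  0.02] dq/s 0.81 err 0.0 0.0
q [ 0.5   0.51  1.11 -0.29  2.02 -0.08] dq/s 0.87 err 0.0 0.0
q [ 0.52  0.56  1.05 -0.35  2.09 -0.2 ] dq/s 0.93 err 0.0 0.0
q [ 0.54  0.6   0.99 -0.43  2.14 -0.32] dq/s 0.99 err 0.0 0.0
q [ 0.56  0.64  0.94 -0.51  2.19 -0.46] dq/s 1.05 err 0.0 0.0
q [ 0.58  0.68  0.9  -0.6   2.
[... 446 characters left out ...]
3.2, -5.5, 0.008, 0.001, -0.156, 1], [-6.9, -6.5, -11.0, 0.016, 0.002, -0.166, 1], [-10.3, -9.7, -16.5, 0.025, 0.002, -0.177, 1], [-13.7, -12.9, -22.0, 0.033, 0.003, -0.187, 1], [-17.1, -16.2, -27.5, 0.041, 0.004, -0.198, 1], [-20.6, -19.4, -32.9, 0.05, 0.004, -0.209, 1], [-24.0, -22.6, -38.4, 0.058, 0.005, -0.219, 1], [-27.4, -25.8, -43.9, 0.066, 0.006, -0.23, 1], [-30.8, -29.1, -49.4, 0.074, 0.006, -0.24, 1], [-34.3, -32.3, -54.9, 0.083, 0.007, -0.251, 1], [-37.7, -35.5, -60.4, 0.091, 0.008, -0.262, 1], [-41.1, -38.8, -65.9, 0.099, 0.008, -0.272, 1], [-44.6, -42.0, -71.4, 0.108, 0.009, -0.283, 1], [-48.0, -45.2, -76.9, 0.116, 0.01, -0.293, 1], [-51.4, -48.5, -82.4, 0.124, 0.01, -0.304, 1]]
```

Request:
move_arm(
  commands=[
    [[0,0,0,0,0,-0.03,1],[0,0,0,0,0,-0.07,1],[0,0,0,0,0,-0.109,1],[0,0,0,0,0,-0.145,1],[-3.4,-3.2,-5.5,0.008,0.001,-0.156,1],[-6.9,-6.5,-11,0.016,0.002,-0.166,1],[-10.3,-9.7,-16.5,0.025,0.002,-0.177,1],[-13.7,-12.9,-22,0.033,0.003,-0.187,1],[-17.1,-16.2,-27.5,0.041,0.004,-0.198,1],[-20.6,-19.4,-32.9,0.05,0.004,-0.209,1],[-24,-22.6,-38.4,0.058,0.005,-0.219,1],[-27.4,-25.8,-43.9,0.066,0.006,-0.23,1],[-30.8,-29.1,-49.4,0.074,0.006,-0.24,1],[-34.3,-32.3,-54.9,0.083,0.007,-0.251,1],[-37.7,-35.5,-60.4,0.091,0.008,-0.262,1],[-41.1,-38.8,-65.9,0.099,0.008,-0.272,1],[-44.6,-42,-71.4,0.108,0.009,-0.283,1],[-48,-45.2,-76.9,0.116,0.01,-0.293,1],[-51.4,-48.5,-82.4,0.124,0.01,-0.304,1],[-51.4,-48.5,-82.4,0.124,0.01,-0.304,1]],
  ],
)

```text
time_s: 19.55
position: [0.5493, 0.2511, 0.3576]
tool_rot: [[0.044, 0.994, -0.097], [0.436, -0.106, -0.894], [-0.899, -0.003, -0.438]]
wrist_force: [-0.3, 0.2, -4.1]
grip_width: 0.0056
```

Run:
```python
from kin import *
st(); path([(O+CH@[0,.40,.10],RP(-1)),(O+CH@[0,.243,.06],RP(-1))],[5,5],1)
```

```text
t 19.55 q [ 0.655  0.735  0.873 -0.953  2.22  -1.138] p [0.5493 0.2511 0.3576] F [-0.3  0.2 -4.1] T [ 1.25 -0.31 -0.05] w 0.0056
[[0.044, 0.994, -0.097], [0.436, -0.106, -0.894], [-0.899, -0.003, -0.438]]
q [ 0.6   0.7   0.94 -0.96  2.15 -1.14] dq/s 0.57 err 0.0 0.0
q [ 0.53  0.68  1.   -0.97  2.08 -1.15] dq/s 0.55 err 0.0 0.0
q [ 0.47  0.66  1.05 -0.98  2.01 -1.16] dq/s 0.54 err 0.0 0.0
q [ 0.41  0.65  1.08 -1.    1.95 -1.18] dq/s 0.53 err 0.0 0.0
q [ 0.34  0.65  1.1  -1.02  1.88 -1.2 ] dq/s 0.52 err 0.0 0.0
q [ 0.31  0.64  1.16 -1.01  1.83 -1.17] dq/s 0.47 err 0.0 0.0
q [ 0.28  0.63  1.21 -1.02  1.78 -1.14] dq/s 0.43 err 0.0 0.0
q [ 0.25  0.63  1.26 -1.02  1.73 -1.12] dq/s 0.41 err 0.0 0.0
q [ 0.22  0.63  1.31 -1.03  1.68 -1.1 ] dq/s 0.4 err 0.0 0.0
q [ 0.18  0.64  1.35 -1.04  1.63 -1.07] dq/s 0.4 err 0.0 0.0
[[0.0, 0.0, 0.0, -0.011, 0.024, 0.042, 1], [0.0, 0.0, 0.1, -0.022, 0.047, 0.084, 1], [0.0, 0.0, 0.1, -0.033, 0.071, 0.126, 1], [0.0, 0.0, 0.2, -0.044, 0.094, 0.167, 1], [0.0, 0.0, 0.2, -0.055, 0.118, 0.209, 1], [0.0, 0.0, 0.2, -0.047, 0.118, 0.241, 1], [0.0, 0.0, 0.2, -0.039, 0.118, 0.272, 1], [0.0, 0.0, 0.2, -0.031, 0.118, 0.303, 1], [0.0, 0.0, 0.2, -0.023, 0.118, 0.335, 1], [0.0, 0.0, 0.2, -0.015, 0.118, 0.366, 1]]
```

Request:
move_arm(
  commands=[
    [[0,0,0,-0.011,0.024,0.042,1],[0,0,0.1,-0.022,0.047,0.084,1],[0,0,0.1,-0.033,0.071,0.126,1],[0,0,0.2,-0.044,0.094,0.167,1],[0,0,0.2,-0.055,0.118,0.209,1],[0,0,0.2,-0.047,0.118,0.241,1],[0,0,0.2,-0.039,0.118,0.272,1],[0,0,0.2,-0.031,0.118,0.303,1],[0,0,0.2,-0.023,0.118,0.335,1],[0,0,0.2,-0.015,0.118,0.366,1],[0,0,0.2,-0.015,0.118,0.366,1]],
  ],
)

```text
time_s: 20.92
position: [0.6279, -0.097, 0.2066]
tool_rot: [[0.045, 0.994, -0.104], [0.438, -0.113, -0.892], [-0.898, -0.005, -0.44]]
wrist_force: [0.1, -0.5, -3.8]
grip_width: 0.0057
```

Run:
```python
from kin import *
s=st(); print('tcp ch',(CH.T@(np.array(s['position'])-O)).round(4))
a,_=cap('top'); b,_=cap('scene'); hold('top'); hold('scene')
C=np.hstack([cv2.resize(a[130:240,255:385],None,fx=3,fy=3,interpolation=cv2.INTER_CUBIC),cv2.resize(b[170:280,150:280],None,fx=3,fy=3,interpolation=cv2.INTER_CUBIC)]); save('c7',C)
```

```text
t 20.93 q [ 0.179  0.642  1.35  -1.037  1.629 -1.07 ] p [ 0.6279 -0.097   0.2066] F [ 0.1 -0.5 -3.8] T [ 1.23 -0.27 -0.04] w 0.0057
[[0.045, 0.994, -0.104], [0.438, -0.113, -0.892], [-0.898, -0.005, -0.44]]
tcp ch [-0.0024  0.2396  0.0574]
top wide leg n 232 x pct1/99 [-0.0348 -0.0207  0.0317  0.034 ] z med 0.0618 tilt x,y deg [0.5 0.3]
  short leg n 40 x [-0.0353 -0.0337 -0.0295] z max 0.1068 yaw -0.2
  wall -1 89 x -0.0443 yaw -0.06
  wall 1 81 x 0.0441 yaw 0.01
  floor z 0.0029
scene wide leg n 168 x pct1/99 [-0.0296 -0.0284  0.0359  0.0364] z med 0.0605 tilt x,y deg [-1.7  0.2]
  short leg n 80 x [-0.0324 -0.0286 -0.0267] z max 0.0999 yaw 0.4
  wall -1 10 x -0.0431 yaw 2.24
  wall 1 105 x 0.0446 yaw -0.12
  floor z -0.0002
```

View pics/c7.png

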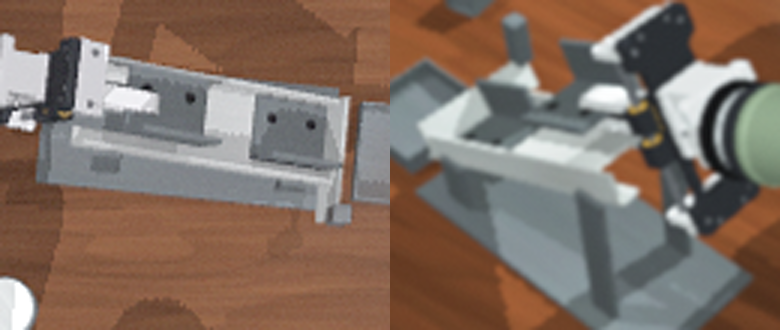

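Request:
move_arm(
  commands=[
    [[0,0,0,0.015,-0.001,0,1],[0,0,0,0.03,-0.001,0,1],[0,0,0,0.042,-0.001,0,1],[0,0,0,0.048,-0.001,0,1],[0,0,0,0.052,-0.001,0,1],[0,0,0,0.0535,-0.001,0,1],[0,0,0,0.055,-0.001,0,1],[0,0,0,0.0555,-0.001,0,1],[0,0,0,0.0555,-0.001,0,1]],
  ],
)

```text
time_s: 22.15
position: [0.632, -0.0709, 0.1602]
tool_rot: [[0.049, 0.994, -0.098], [0.437, -0.11, -0.893], [-0.898, 0.001, -0.44]]
wrist_force: [-0.6, -0.4, -3.8]
grip_width: 0.0058
```

Run:
```python
from kin import *
s=st(); print('tcp ch',(CH.T@(np.array(s['position'])-O)).round(4))
```

```text
t 22.15 q [ 0.216  0.721  1.329 -1.02   1.623 -1.   ] p [ 0.632  -0.0709  0.1602] F [-0.6 -0.4 -3.8] T [ 1.21 -0.3  -0.03] w 0.0058
[[0.049, 0.994, -0.098], [0.437, -0.11, -0.893], [-0.898, 0.001, -0.44]]
tcp ch [-0.0012  0.2429  0.0041]
```

Request:
move_arm(
  commands=[
    [[0,0,0,0.001,0,0,1],[0,0,0,0.002,0,0,1],[0,0,0,0.003,0,0,1],[0,0,0,0.003,0,0,1]],
  ],
)

```text
time_s: 22.65
position: [0.6321, -0.0703, 0.1589]
tool_rot: [[0.05, 0.994, -0.099], [0.435, -0.111, -0.894], [-0.899, 0.001, -0.437]]
wrist_force: [-1.3, -4.3, 1.0]
grip_width: 0.0055
```

Run:
```python
from kin import *
s=st(); print('tcp ch',(CH.T@(np.array(s['position'])-O)).round(4))
```

```text
t 22.65 q [ 0.217  0.725  1.327 -1.021  1.625 -0.997] p [ 0.6321 -0.0703  0.1589] F [-1.3 -4.3  1. ] T [ 0.11  0.08 -0.07] w 0.0055
[[0.05, 0.994, -0.099], [0.435, -0.111, -0.894], [-0.899, 0.001, -0.437]]
tcp ch [-0.0011  0.2429  0.0027]
```

In contact at the same height as the first cleat; releasing.

Request:
move_arm(
  commands=[
    [[0,0,0,0,0,0,0.6],[0,0,0,0,0,0,0.5],[0,0,0,0,0,0,0.5],[0,0,0,0,0,0,0.5],[0,0,0,0,0,-0.03,0.5],[0,0,0,0,0,-0.08,0.5],[0,0,0,0,0,-0.13,0.5],[0,0,0,-0.03,0,-0.18,0.5],[0,0,0,-0.03,0,-0.18,0.5]],
  ],
)

```text
time_s: 23.78
position: [0.6506, 0.0808, 0.2696]
tool_rot: [[0.058, 0.994, -0.091], [0.437, -0.107, -0.893], [-0.897, 0.011, -0.441]]
wrist_force: [0.5, 0.4, 0.6]
grip_width: 0.0473
```

Run:
```python
from kin import *
s=st(); a,d=cap('top'); b,_=cap('scene')
C=np.hstack([cv2.resize(a[130:240,255:385],None,fx=3,fy=3,interpolation=cv2.INTER_CUBIC),cv2.resize(b[170:280,150:280],None,fx=3,fy=3,interpolation=cv2.INTER_CUBIC)]); save('c8',C)
C=(cloud('top',d)-O)@CH; g=a.mean(2); k=(abs(C[...,2]-.006)<.008)&(abs(C[...,0])<.03)&(g<135)&(C[...,1]>-.02)&(C[...,1]<.25)
print('dark y range',np.percentile(C[k][:,1],[1,5,50,95,99]).round(3)); hold('top',.006,.008,.02,.17)
Q=cloud('top',d)[190:245,345:385].reshape(-1,3); q=Q[(Q[:,2]>.115)&(Q[:,2]<.16)]; print('post chx',((np.median(q,0)-O)@CH).round(4),len(q))
```

```text
t 23.77 q [ 0.405  0.748  1.032 -0.984  1.912 -1.125] p [0.6506 0.0808 0.2696] F [0.5 0.4 0.6] T [ 0.41 -0.21  0.03] w 0.0473
[[0.058, 0.994, -0.091], [0.437, -0.107, -0.893], [-0.897, 0.011, -0.441]]
dark y range [0.001 0.01  0.094 0.176 0.182]
top wide leg n 788 x pct1/99 [-0.046  -0.0359  0.0392  0.0423] z med 0.0066 tilt x,y deg [ 0.6 -0.1]
  short leg n 259 x [-0.0458 -0.0301  0.0451] z max 0.0517 yaw -1.0
  wall -1 91 x -0.0441 yaw 0.12
  wall 1 103 x 0.0436 yaw -0.06
  floor z 0.0062
post chx [-0.0842  0.0233  0.0829] 45
```

View pics/c8.png

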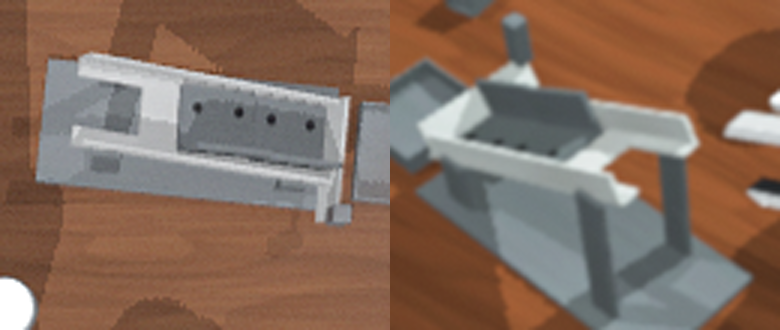

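Both cleats lie flat, end to end against the shut gate, with the short legs on the handle side. The arm is clear of everything, so I'm handing in.

```bash
python3 -c "
from rig import *
print(close_job())"
```

```text
the job is handed in; nothing more can be done
None
```

I pushed the gate shut until it met its stop. I then set each cleat down in the chute's upper end and let go. Each slid down, so the first lies against the gate and the second against the first. The job was handed in at about 24 s of the 72 s allowed; the hand-in reported no verdict.

What my last checks showed:
- **Gate:** the handle post measured 84 mm from the channel's middle, where 82 mm is fully shut. That is within camera error and well inside the 8 mm limit.
- **Cleats:** together they cover about 0–182 mm uphill of the gate, which fits two 90 mm cleats touching. The wide legs are flat, with their upper faces about 6 mm off the floor. The short legs stand up on the handle side to about 51 mm by the noisy depth reading, where 45 mm is nominal.
- **Arm:** it stood clear of everything, with wrist force under 1 N.

- **Bystanders:** I did not measure the tube, can or hammer again at the end. No move went near them, and the can and tube showed no sign of having shifted in the pictures where they appear.
- **Floor height:** the last floor-height reading (6 mm) was spoiled because the cleats cover that area. The earlier readings on bare floor were within about 3 mm of zero.

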